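# Seat a temperature probe in a deep block-heater well, in two grips

### The arm

A 7-joint arm with a two-finger parallel gripper is mounted at the origin on a cart in front of the work surface, level with it; the furniture and walls round the work are solid. World frame = base frame: x ahead of the robot, y to its left, z up, the work surface at z = 0. Lengths are in mm, angles in rad, forces in N, time in s.
With the tool pointing down it reaches from about 400 to 875 mm from the base axis. Payload 6.5 kg.
Tool frame: the origin (TCP) lies between the finger pads; the fingertips stand 22 mm ahead of it and the grasp point (between the pads) lies 3 mm ahead of it (manip.tcp_to_tips is the distance from the TCP to the fingertips, in mm); x points along the fingers, y is the direction in which the jaws open and shut, and the axes are right-handed (so a half turn about x gives the same grasp; the last joint's range is limited). The gripper opens to 85 mm and grips with 20 to 120 N. Pads are 22 mm wide; open, the fingers measure 114 mm over their backs; the gripper's body (76 mm by 85 mm) begins 54 mm behind the grasp point. The pads swing forward as they close: fully open they stand 13 mm farther back than shut.
Start: joints at [-1.317, 0.536, -0.004, 1.538, 0.003, 1.067, -0.071], TCP at [204.339, 617.038, 253.29] pointing down, gripper open.
Joint ranges: [-2.7, 2.7], [-0.37, 2.16], [-1.27, 1.26], [0.24, 2.4], [-1.31, 4.45], [0.19, 1.91], [-2.76, 2.76]. Speed limits (rad/s): [2.39, 2.39, 3.14, 3.14, 3.14, 3.14, 3.14].

### API

Orientations are given as a rotation vector (axis times angle).
In Python, from rig import manip, get_image, camera_info, order gives the robot as it stands.
- The arm moves only by the tool servo_tool, never from a script. Its arguments are lists of equal length, an entry for each row: "slide": the shift along the world's x, y, z in cm, a list of three; "turn": the turn about the world's z in rad; "gripper": the opening, from -1 (shut) to 1 (fully open). A call has exactly 10 rows; each row is the pose to reach, as a shift and turn from the pose commanded when the call began; what a row does not reach only later rows make up. A row lasts 1/8 s, in which the tool goes at most 62.5 mm and 10.7 degrees, less where a joint would pass 70% of its speed; a pose out of reach is approached as far as the arm can. A call with a gripper value outside its range is refused whole. The fingers move at their own pace and stop on an object; "grip_force" is the grip in N (left out, the last holds). Time passes only in rows, so rows that repeat a pose let the fingers close, or fill a call up. It gives the time, the measured TCP pose, the force and the opening at its end, in the units of the state.
- manip.get_state(): the state, without advancing time (a new reading comes with each control period).
- get_image(name): name is "scene" or "top"; returns the picture (420x560x3 uint8, blue, green, red); there is no depth.
- camera_info(name): a dict with "mtx" (3x3 intrinsics, pixels), "rvec" (rotation vector, rad) and "tvec" (3), from world to camera coordinates, as OpenCV has them. Camera axes: x right, y down, z forward; pixel columns grow to the right and rows downward; lengths in mm; the calibration is good to about 2 mm. A picture is of the moment at which its call begins. camera_info takes no time and is no camera call.
- order.hand_in(): hands the job in, once; it reports no verdict.
The state is a dict: "time_s": time; "joint_positions": joint angles; "dq": joint speeds; "effort": joint torques, N m; "tcp_pos": TCP position; "tcp_rot": TCP orientation; "force": force on the tool from outside, world axes, zero at the start; "ft_torque": the same for the moment, N m; "grip_width": finger opening in mm.
Only numpy, scipy, OpenCV 4.12 (cv2) and the standard library are available. Lean on these libraries where they do the work, as an engineer would, in place of code of your own. Each camera call takes 0.05 s, during which the arm holds its last target. There are 200 camera calls.

### The job

Take the blue-handled temperature probe out of its white cradle by its thin steel stem, slide it partway into the deep horizontal well in the front of the block heater and let go. Then take it again further back, by the blue handle, and push it home until the sprung contact hidden at the bottom of the well gives a few millimetres, without ramming the contact to the end of its travel; let go and leave the probe in the well. Do not disturb the small beaker, the dropper bottle or the glass dish.

Things in the scene. Friction and masses are not known exactly. Their poses are not given: they have to be found in the camera images.
- probe: Rigid cable-free temperature probe, 216 mm, 80 g: steel stem 10 mm thick, 150 mm long, bevelled tip; blue handle 18 mm thick, 66 mm long. Origin on its axis where stem meets handle; x points along the stem (tip at +150 mm, rear end at -66 mm). It balances at about x = +45 mm. It starts level in the cradle. Its turn about its own long axis is arbitrary.
- probe_tip (a point): Centre of the end of the steel stem.
- handle_mid (a point): Point on the probe's axis at the middle of the blue handle, 33 mm behind the stem.
- cradle: White plastic cradle, fixed, 236 x 62 mm, 54 mm high. Origin under its centre on the worktop; x is the way the stored probe points, probe axis 45 mm up. The handle lies between two walls as high as itself (x = -114 to -40 mm), so it cannot be gripped there. From x = -40 to +82 mm only the 8 mm base plate lies under the stem. The probe lifts straight up.
- cradle_post (a point): Notched cradle post that carries the stem near its tip: bottom of the notch, 40 mm above the worktop; post 12 mm long, 34 mm wide, 52 mm high, 88 mm ahead of the cradle's centre.
- heater: Block heater, fixed: ribbed aluminium block 160 mm long (x), 94 mm wide (y), 89 mm high, black cover on top, black knob at the back. Origin under its centre on the worktop; x points from front to back, the way the probe goes in. The well is a round level bore 13 mm wide with a 3 mm bevelled, brass-ringed mouth, along x, axis 60 mm up. A probe let go partway sags by a few degrees.
- well_mouth (a point): Centre of the well's mouth, on the front face (x = -80 mm, 60 mm up, in the heater's frame).
- seat (a joint): Travel of the sprung contact in the well, m: 0 untouched, 0.014 end. Its face lies 95 to 125 mm behind the mouth, reset each time, out of sight. It gives at about 5 N, plus 0.6 N per mm; friction keeps it where left, up to 8 mm (pushed further, it comes back to that). Home: pushed in 1 mm or more; over 12 mm is rammed. The handle never reaches the heater.
- beaker: Bystander: small empty glass beaker, 48 mm wide, 58 mm high; origin under its centre.
- dropper: Bystander: small white bottle with a blue cap, 30 mm wide, 70 mm high; origin under its centre.
- dish: Bystander: flat round glass dish, 64 mm wide, 16 mm high; origin under its centre.
Not all that is in view belongs to the job. There is more than one size of the probe; the one meant has the size given above.

How it is judged:
By the outcome, as a careful person would: the job done as asked, in the order asked, and still so for the second after the job is handed in, with the robot touching nothing.
It also fails if it takes over 58 s, if anything falls off the work surface, if the arm or the gripper's body presses on something with over 40 N, if the wrist force passes 120 N, or if a joint passes its speed limit or range.

## Working session

There is one attempt and no reset: what is moved stays moved. The work goes in short steps, Python scripts to look and compute and a tool call to move; the robot and the scene stay as the last step left them, time stands still between calls to the robot, and variables do not carry over. Pictures are saved under pics/ and viewed, about 8 in all and at most 12, crops included, and the job is handed in when it is done.

Besides the shell and the picture viewer there is one more tool, called after ">>>" as a command line: name --pt "numbers of a row" for each row, then --argument value for the rest. servo_tool: Moves the arm, as the interface text tells. Its arguments: {"type":"object","properties":{"slide":{"type":"array"},"turn":{"type":"array"},"gripper":{"type":"array"},"grip_force":{"type":"number"}},"required":["slide","turn","gripper"]}

```bash
ls; mkdir -p pics
cat > h.py <<'E'
import numpy as np, cv2
from rig import manip,get_image,camera_info,order
def cam(n):
    c=camera_info(n); return np.array(c["mtx"],float),np.array(c["rvec"],float).reshape(3,1),np.array(c["tvec"],float).reshape(3)
def ray(n,p):
    K,r,t=cam(n); R=cv2.Rodrigues(r)[0]
    d=R.T@np.linalg.inv(K)@np.array([p[0],p[1],1.]); return -R.T@t,d/np.linalg.norm(d)
def plane(n,p,z):
    o,d=ray(n,p); return o+d*(z-o[2])/d[2]
def proj(n,P):
    K,r,t=cam(n); return cv2.projectPoints(np.array(P,float).reshape(-1,3),r,t,K,None)[0].reshape(-1,2)
def tri(p,q,a="scene",b="top"):
    o1,d1=ray(a,p);o2,d2=ray(b,q)
    s=np.linalg.lstsq(np.c_[d1,-d2],o2-o1,rcond=None)[0]
    x,y=o1+s[0]*d1,o2+s[1]*d2
    return (x+y)/2,np.linalg.norm(x-y)
E
python3 - <<'E'
from h import *
for n in("scene","top"):
    cv2.imwrite(f"pics/{n}0.png",get_image(n)); o,d=ray(n,(280,210)); print(n,o.round(),d.round(2),cam(n)[0].round(0).tolist())
s=manip.get_state(); print(s)
E
```

```text
pics
scene [ 299. -627.  784.] [ 0.33  0.62 -0.71] [[421.0, 0.0, 274.0], [0.0, 421.0, 209.0], [0.0, 0.0, 1.0]]
top [470.  15. 992.] [ 0.17 -0.03 -0.99] [[396.0, 0.0, 277.0], [0.0, 396.0, 212.0], [0.0, 0.0, 1.0]]
{'time_s': 0.1, 'joint_positions': array([-1.31721341,  0.53709321, -0.00440052,  1.5387975 ,  0.00259792,
        1.06732058, -0.07116635]), 'dq': array([-0.0001742 , -0.0018404 , -0.00029311, -0.00236906, -0.00013644,
       -0.00057096,  0.00056825]), 'effort': array([ 2.85229464e-03, -5.84562564e+01,  1.05175752e+00, -2.59775841e+01,
        1.26757470e-02,  4.60384021e-03, -8.71494620e-06]), 'tcp_pos': array([204.19389936, 616.51041103, 252.49018968]), 'tcp_rot': array([ 0.24964358,  1.55631515, -0.25217922]), 'force': array([-0.88617981, -0.46244189,  0.26948493]), 'ft_torque': array([ 0.01956531, -0.02823976, -0.01977139]), 'grip_width': 85.07894748624915}
```

View pics/scene0.png

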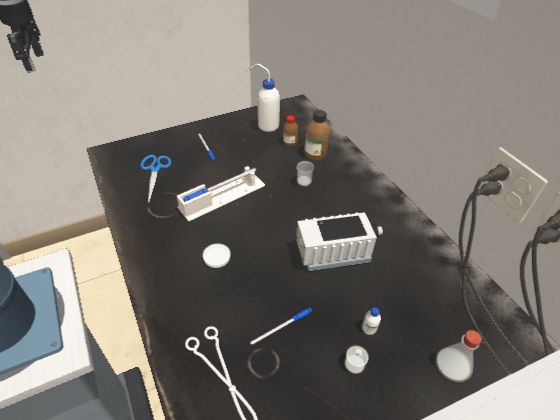

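View pics/top0.png

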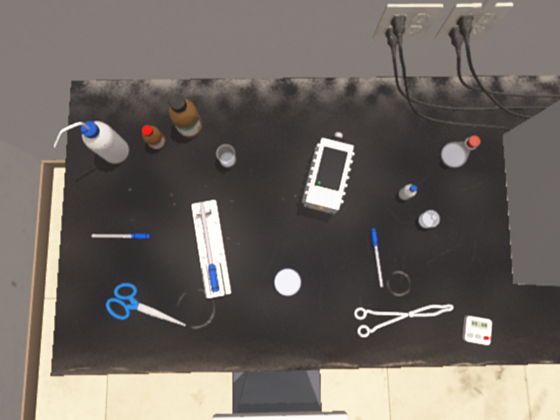

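The scene view shows the cradle with the blue-handled probe at about (222,190) and the heater at (336,240), knob at (380,230) on its back. In the top view the cradle is at (210,250), the heater at (330,175) with its front facing the robot, the dish at (288,282), and the beaker at either (226,156) or (429,219).
Things that could be taken for the probe, top view pixels: the one in the cradle (209,250), a short one at (120,236), a loose one at (377,257), and the scissors at (140,305). I choose the one in the cradle and will check it in a close crop.

Run:
```python
import cv2,numpy as np
t=cv2.imread("pics/top0.png");s=cv2.imread("pics/scene0.png")
a=cv2.resize(t[125:305,185:365],None,fx=3.3,fy=3.3,interpolation=cv2.INTER_CUBIC)
b=cv2.resize(s[150:275,170:390],None,fx=3.6,fy=3.6,interpolation=cv2.INTER_CUBIC)
cv2.imwrite("pics/tc.png",a);cv2.imwrite("pics/sc.png",b)
from h import *
for n,im in(("top",t),("scene",s)):
    h=cv2.cvtColor(im,cv2.COLOR_BGR2HSV)
    m=cv2.inRange(h,(105,150,60),(125,255,255))
    k,l,st,c=cv2.connectedComponentsWithStats(m)
    for i in range(1,k):
        if st[i,4]>15: print(n,"blue",st[i].tolist(),c[i].round(1))
```

```text
top blue [81, 121, 18, 16, 181] [ 89.8 129.2]
top blue [411, 185, 6, 6, 29] [413.4 187.7]
top blue [371, 228, 7, 18, 89] [373.9 236.5]
top blue [132, 233, 18, 6, 97] [140.3 235.7]
top blue [209, 265, 6, 4, 21] [211.4 266.6]
top blue [210, 270, 8, 21, 115] [213.4 279.9]
top blue [106, 283, 29, 36, 192] [119.3 298.4]
top blue [119, 303, 8, 14, 21] [123.5 309.6]
top blue [120, 309, 10, 11, 18] [126.1 315.3]
scene blue [264, 79, 10, 6, 41] [268.6  82.1]
scene blue [208, 150, 7, 11, 37] [211.1 155. ]
scene blue [153, 156, 11, 7, 22] [157.8 159.1]
scene blue [184, 189, 23, 12, 83] [194.7 194.4]
scene blue [292, 307, 20, 14, 116] [302.  313.7]
scene blue [371, 308, 9, 8, 56] [374.6 311.2]
```

View pics/tc.png

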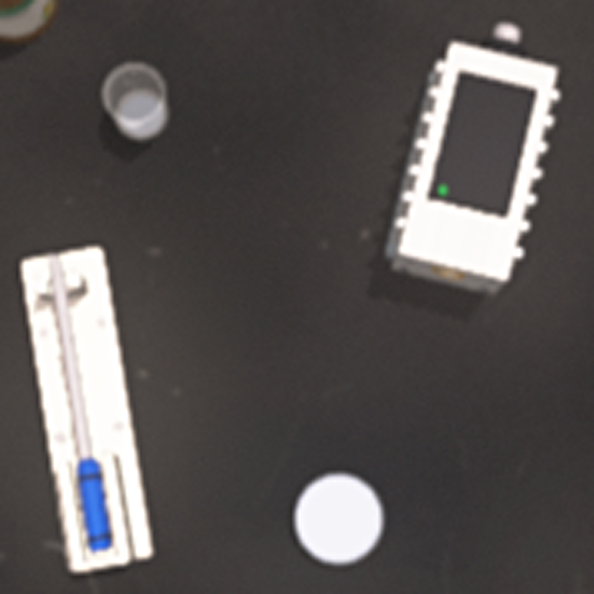

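View pics/sc.png

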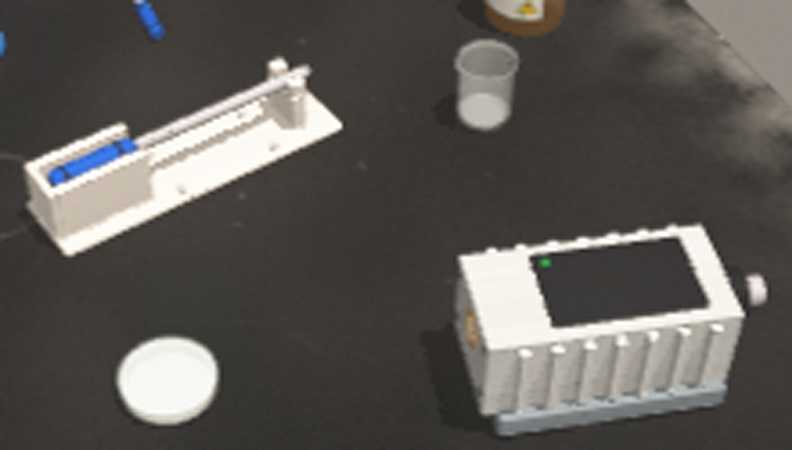

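The top crop shows the probe in the cradle: tip (57,257), stem/handle joint (88,460), rear (98,550), with the heater's brass mouth at (450,272). The scene crop shows tip (309,70), joint (135,145), rear (52,180) and mouth (472,327).

```bash
cat >> h.py <<'E'
def T(p): return ((p[0]+.5)/3.3-.5+185,(p[1]+.5)/3.3-.5+125)
def S(p): return ((p[0]+.5)/3.6-.5+170,(p[1]+.5)/3.6-.5+150)
E
python3 - <<'E'
from h import *
P={}
for n,a,b in(("tip",(309,70),(57,257)),("junc",(135,145),(88,460)),("rear",(52,180),(98,550)),("mouth",(472,327),(450,272)),
 ("FLtop",(459,256),(398,255)),("FRtop",(489,350),(511,280)),("BRtop",(742,314),(557,67)),("BLtop",(706,226),(452,43))):
    P[n],e=tri(S(a),T(b)); print(n,P[n].round(1),round(e,1))
for a,b in(("tip","junc"),("junc","rear"),("FLtop","FRtop"),("FRtop","BRtop"),("FLtop","BLtop")):
    d=P[a]-P[b]; print(a,b,np.linalg.norm(d).round(1),np.degrees(np.arctan2(d[1],d[0])).round(2))
print("z45:",[plane("top",T(p),45).round(1) for p in((57,257),(88,460),(98,550))])
print("z89:",[plane("top",T(p),89).round(1) for p in((398,255),(511,280),(557,67),(452,43))])
print("dish",plane("top",T((339,519)),8).round(1),"beaker",plane("top",T((143,120)),3).round(1))
print("mouth z60",plane("top",T((450,272)),60),plane("scene",S((472,327)),60))
E
```

```text
tip [651.3 179.   46.2] 2.3
junc [503.7 154.7  47.7] 0.8
rear [440.1 147.4  45.6] 1.2
mouth [ 633.2 -107.7   61.9] 1.6
FLtop [642.8 -68.5  84.3] 0.0
FRtop [ 621.8 -146.8   88.4] 2.2
BRtop [ 777.2 -187.1   86.5] 4.1
BLtop [ 799.9 -112.9   83.5] 0.8
tip junc 149.7 9.38
junc rear 64.0 6.52
FLtop FRtop 81.1 75.0
FRtop BRtop 160.5 165.48
FLtop BLtop 163.3 164.22
z45: [array([652.7, 178.9,  45. ]), array([504.1, 154.9,  45. ]), array([440.6, 147.3,  45. ])]
z89: [array([641.9, -68.1,  89. ]), array([ 622.7, -147.1,   89. ]), array([ 778.4, -187.4,   89. ]), array([ 797.5, -112. ,   89. ])]
dish [458.7 -25.7   8. ] beaker [768.9 120.4   3. ]
mouth z60 [ 634.2548303  -108.18130276   60.        ] [ 633.25242366 -106.14019534   60.        ]
```

Run:
```python
from h import *
s=manip.get_state(); R=cv2.Rodrigues(s["tcp_rot"])[0]
print(R.round(3)); y=R[:,1]; print("jaw yaw",np.degrees(np.arctan2(y[1],y[0])))
from numpy import degrees,arctan2
print("need probe jaw 98.5 (mod180), heater jaw 75.2; shift cm",((np.array([548.3,162.7,150])-s["tcp_pos"])/10).round(2))
```

```text
[[-0.     0.314  0.949]
 [-0.002  0.949 -0.314]
 [-1.    -0.002  0.   ]]
jaw yaw 71.68188790830067
need probe jaw 98.5 (mod180), heater jaw 75.2; shift cm [ 34.41 -45.38 -10.25]
```

>>> servo_tool --pt "4 -5.5 0" --pt "8 -11 0" --pt "12 -16.5 0" --pt "17 -22 0" --pt "21 -28 0" --pt "26 -34 -2" --pt "30 -40 -5" --pt "34.4 -45.4 -8" --pt "34.4 -45.4 -10.2" --pt "34.4 -45.4 -10.2" --turn '[0.05,0.1,0.15,0.22,0.3,0.38,0.45,0.468,0.468,0.468]' --gripper '[0.2,0,0,0,0,0,0,0,0,0]' --grip_force 50

```text
time_s: 1.35
tcp_pos: [548.9, 159.0, 149.3]
tcp_rot: [-0.115, 1.57, 0.111]
force: [-0.0, 0.0, -0.3]
grip_width: 42.6
```

Run:
```python
from h import *
for n in("top","scene"): cv2.imwrite(f"pics/{n}1.png",get_image(n))
s=manip.get_state(); R=cv2.Rodrigues(s["tcp_rot"])[0];y=R[:,1]
print(s["time_s"],s["tcp_pos"].round(1),np.degrees(np.arctan2(y[1],y[0])),s["grip_width"],R[:,0].round(3),s["joint_positions"].round(2))
im=cv2.imread("pics/scene1.png");cv2.imwrite("pics/s1c.png",cv2.resize(im[90:240,150:350],None,fx=4,fy=4,interpolation=2))
```

```text
1.45 [548.6 158.6 149. ] 98.17425243350131 42.810023309491086 [-0.003 -0.003 -1.   ] [-0.4   0.54  0.05  1.83 -0.03  0.78  1.38]
```

View pics/s1c.png

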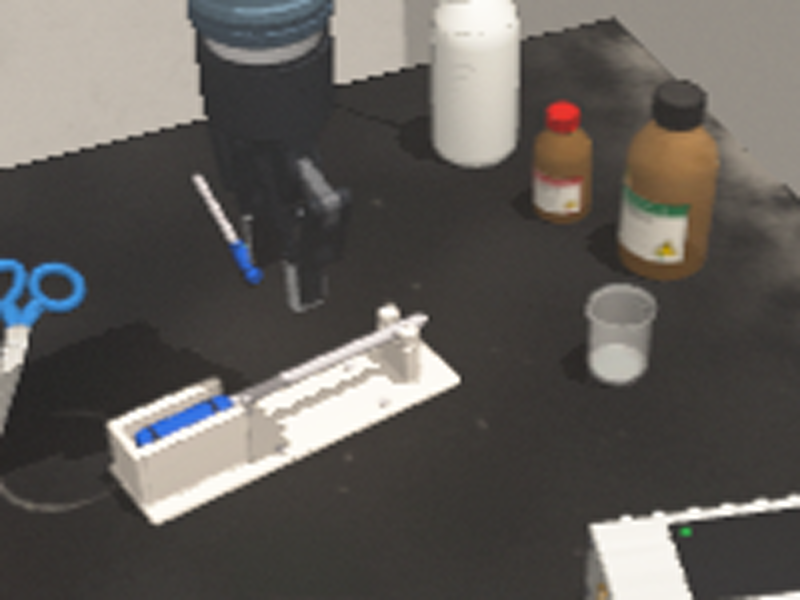

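The crop shows the gripper above the stem, jaws across it, with nothing else near. I'm descending now and will check the lag before closing.

>>> servo_tool --pt "0 0 0" --pt "0 0.1 -1" --pt "0 0.2 -3" --pt "0 0.3 -5" --pt "0 0.3 -7" --pt "0 0.3 -8.5" --pt "0 0.3 -9.5" --pt "0 0.3 -10" --pt "0 0.3 -10" --pt "0 0.3 -10" --turn '[0,0,0,0,0,0,0,0,0,0]' --gripper '[0,0,0,0,0,0,0,0,0,0]'

```text
time_s: 2.7
tcp_pos: [548.8, 166.2, 51.8]
tcp_rot: [-0.116, 1.567, 0.117]
force: [0.6, -0.2, 0.3]
grip_width: 42.8
```

>>> servo_tool --pt "0 -0.3 -0.3" --pt "0 -0.3 -0.3" --pt "0 -0.3 -0.3" --pt "0 -0.3 -0.3" --pt "0 -0.3 -0.3" --pt "0 -0.3 -0.3" --pt "0 -0.3 -0.3" --pt "0 -0.3 -0.3" --pt "0 -0.3 -0.3" --pt "0 -0.3 -0.3" --turn '[0,0,0,0,0,0,0,0,0,0]' --gripper '[0,0,-0.3,-0.6,-0.8,-1,-1,-1,-1,-1]'

```text
time_s: 3.95
tcp_pos: [548.4, 163.1, 48.4]
tcp_rot: [-0.116, 1.568, 0.116]
force: [0.2, -0.1, 2.6]
grip_width: 8.4
```

>>> servo_tool --pt "0 0 0" --pt "0 0 0" --pt "0 0 0.5" --pt "0 0 1.5" --pt "0 0 3" --pt "0 0 4.5" --pt "0 0 6" --pt "0 0 7" --pt "0 0 7" --pt "0 0 7" --turn '[0,0,0,0,0,0,0,0,0,0]' --gripper '[-1,-1,-1,-1,-1,-1,-1,-1,-1,-1]'

```text
time_s: 5.2
tcp_pos: [548.0, 162.9, 117.9]
tcp_rot: [-0.117, 1.568, 0.116]
force: [-0.2, -0.2, 0.3]
grip_width: 8.3
```

Run:
```python
from h import *
ims={}
for n in("top","scene"): ims[n]=get_image(n); cv2.imwrite(f"pics/{n}2.png",ims[n])
s=manip.get_state(); R=cv2.Rodrigues(s["tcp_rot"])[0];y=R[:,1]
print(s["time_s"],s["tcp_pos"].round(1),np.degrees(np.arctan2(y[1],y[0])),s["grip_width"],s["force"].round(2),s["ft_torque"].round(2))
a=cv2.resize(ims["top"][160:310,170:300],None,fx=3,fy=3,interpolation=2)
b=cv2.resize(ims["scene"][100:250,150:286],None,fx=3,fy=3,interpolation=2)
cv2.imwrite("pics/c2.png",np.hstack([a,b]))
```

```text
5.3 [547.9 162.9 117.7] 98.49232434822196 8.438547717894556 [-0.12 -1.19 -0.02] [0.06 0.   0.01]
```

View pics/c2.png

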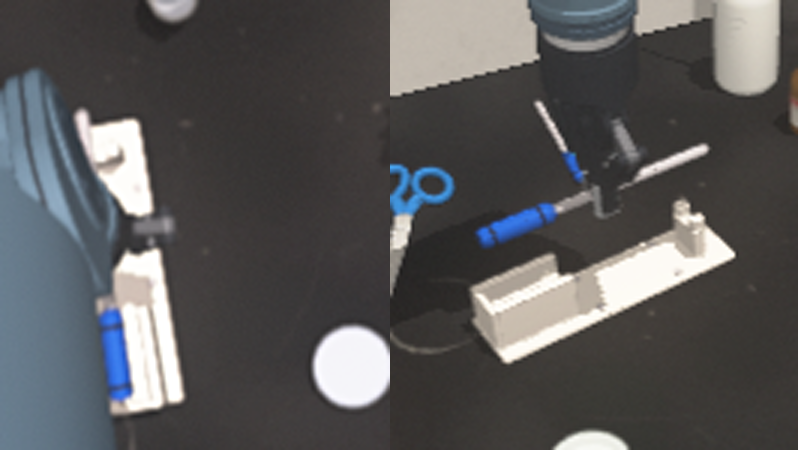

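The probe is held and clear of the cradle. In the left half (top view) the tip is at (83,112), joint (111,311), rear (120,400). In the right half (scene) the tip is at (707,149), joint (553,210), rear (483,238).

Run:
```python
from h import *
f=lambda p,o:((p[0]+.5)/3-.5+o[0],(p[1]+.5)/3-.5+o[1])
P={}
for n,a,b in(("tip",(707-390,149),(83,112)),("junc",(553-390,210),(111,311)),("rear",(483-390,238),(120,400))):
    P[n],e=tri(f(a,(150,100)),f(b,(170,160))); print(n,P[n].round(1),round(e,1))
d=P["tip"]-P["rear"];print(np.linalg.norm(d),np.degrees(np.arctan2(d[1],d[0])),np.degrees(np.arctan2(d[2],np.hypot(*d[:2]))))
# heater axis: bright-top-face min area / edges in the top view
im=cv2.imread("pics/top0.png");g=cv2.cvtColor(im,cv2.COLOR_BGR2GRAY)
m=np.zeros_like(g);m[130:220,295:365]=cv2.inRange(g,190,255)[130:220,295:365]
m=cv2.morphologyEx(m,cv2.MORPH_OPEN,np.ones((3,3)))
c=np.vstack([c for c in cv2.findContours(m,0,2)[0] if len(c)>20]);r=cv2.boxPoints(cv2.minAreaRect(c))
q=np.array([plane("top",p,89)[:2] for p in r]);print(q.round(1))
for i in range(4):
    e=q[(i+1)%4]-q[i];print(np.linalg.norm(e).round(1),np.degrees(np.arctan2(e[1],e[0])).round(2))
# black cover
m=np.zeros_like(g);m[143:195,312:356]=cv2.inRange(g,0,110)[143:195,312:356]
k,l,st,ce=cv2.connectedComponentsWithStats(m);i=1+np.argmax(st[1:,4]);c=cv2.findContours((l==i).astype(np.uint8),0,2)[0][0]
q=np.array([plane("top",p,92)[:2] for p in cv2.boxPoints(cv2.minAreaRect(c))])
print("cover",q.round(1))
for i in range(4):
    e=q[(i+1)%4]-q[i];print(np.linalg.norm(e).round(1),np.degrees(np.arctan2(e[1],e[0])).round(2))
```

```text
tip [651.4 177.8 113.7] 1.9
junc [502.8 154.9 115.3] 1.0
rear [440.1 147.6 114.1] 1.5
213.41591985632232 8.123938952073265 -0.09851189707944523
[[ 644.4  -64.2]
 [ 799.6 -107.1]
 [ 775.7 -193.4]
 [ 621.6 -148.2]]
161.0 -15.46
89.5 -105.47
160.6 163.66
87.1 74.79
cover [[ 683.8  -90.8]
 [ 774.5 -116.1]
 [ 759.4 -170.9]
 [ 669.1 -144.7]]
94.2 -15.61
56.8 -105.43
94.0 163.83
55.9 74.72
```

>>> servo_tool --pt "-0.5 -2 0" --pt "-1.2 -5 0" --pt "-2 -9 0" --pt "-3 -13 0" --pt "-4 -17 0" --pt "-5 -20 -1" --pt "-5.4 -22 -2.5" --pt "-5.4 -23.1 -4.5" --pt "-5.4 -23.1 -5.4" --pt "-5.4 -23.1 -5.4" --turn '[-0.03,-0.08,-0.14,-0.2,-0.27,-0.34,-0.39,-0.417,-0.417,-0.417]' --gripper '[-1,-1,-1,-1,-1,-1,-1,-1,-1,-1]'

```text
time_s: 6.55
tcp_pos: [493.7, -67.5, 63.6]
tcp_rot: [0.211, 1.562, -0.21]
force: [-0.4, 0.4, -1.3]
grip_width: 8.3
```

Run:
```python
from h import *
ims={}
get_image("top");get_image("top");get_image("top");get_image("top")
for n in("top","scene"): ims[n]=get_image(n); cv2.imwrite(f"pics/{n}3.png",ims[n])
s=manip.get_state(); R=cv2.Rodrigues(s["tcp_rot"])[0];y=R[:,1]
print(s["time_s"],s["tcp_pos"].round(1),np.degrees(np.arctan2(y[1],y[0])),s["grip_width"],s["force"].round(2))
a=cv2.resize(ims["top"][175:305,255:355],None,fx=4,fy=4,interpolation=2)
b=cv2.resize(ims["scene"][190:320,200:300],None,fx=4,fy=4,interpolation=2)
cv2.imwrite("pics/c3.png",np.hstack([a,b]))
```

```text
6.85 [494.8 -67.6  64.8] 74.64420092401556 8.178943106315359 [-0.02  0.47  0.27]
```

View pics/c3.png

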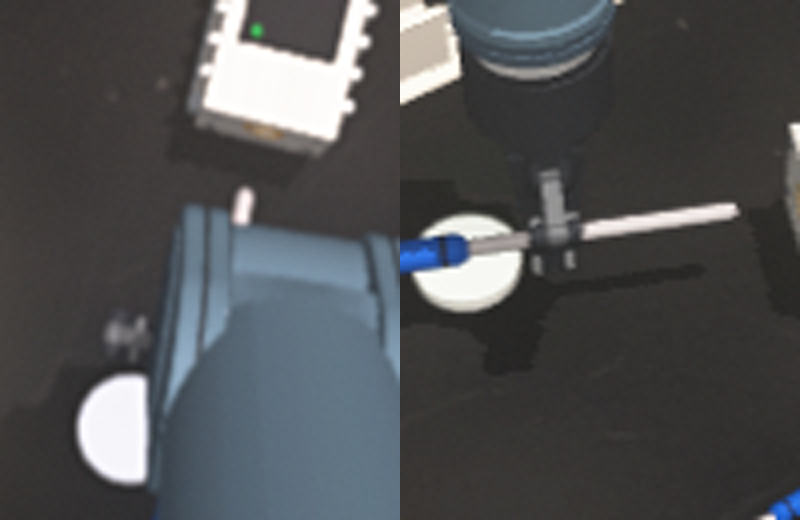

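The top view (left half) shows the tip at (246,189) and the mouth at about (266,130). The scene view (right half) shows the tip at (737,211), stem level, dish clear below.

Run:
```python
from h import *
f=lambda p,o:((p[0]+.5)/4-.5+o[0],(p[1]+.5)/4-.5+o[1])
t,e=tri(f((736-400,211),(200,190)),f((246,190),(255,175)));print("tip",t.round(1),e)
print("mouth z60.5",plane("top",f((266,131),(255,175)),60.5).round(1))
# brass masks
for n,(x0,x1,y0,y1) in(("top",(300,345,195,220)),("scene",(294,312,225,255))):
    im=cv2.imread(f"pics/{n}3.png");h=cv2.cvtColor(im,cv2.COLOR_BGR2HSV)[y0:y1,x0:x1]
    m=cv2.inRange(h,(8,70,60),(30,255,255));M=cv2.moments(m,True)
    if M["m00"]: 
        c=(M["m10"]/M["m00"]+x0,M["m01"]/M["m00"]+y0);print(n,M["m00"],np.round(c,2),cv2.boundingRect(m),plane(n,c,60).round(1))
        P=c if n=="top" else P2 if 0 else P
        if n=="scene": print(tri(c,P))
s=manip.get_state();g=s["tcp_pos"];u=np.array([np.cos(np.radians(15.5)),-np.sin(np.radians(15.5))])
print("pred tip",g[:2]+105*u,"state",g.round(1))
for y in(-15,-15.5,-16):
    a=np.radians(y);v=np.array([-np.sin(a),np.cos(a)]);print(y,"lateral grasp-mouth",v@(g[:2]-np.array([633.3,-107])),"tip-mouth",v@(t[:2]-np.array([633.3,-107])))
```

```text
tip [597.  -94.8  60.1] 2.292015224273016
mouth z60.5 [ 633.4 -108.4   60.5]
top 16.0 [320.75 207.56] (16, 11, 10, 4) [ 633.1 -107.5   60. ]
scene 27.0 [300.44 240.37] (5, 11, 4, 10) [ 632.8 -105.6   60. ]
(array([ 632.30668413, -107.09021244,   61.99373129]), np.float64(0.8829489750304916))
pred tip [595.9502576  -95.63185377] state [494.8 -67.6  64.8]
-15 lateral grasp-mouth 2.230247608848168 tip-mouth 2.371041755350065
-15.5 lateral grasp-mouth 0.9734074015951732 tip-mouth 2.0372065482064805
-16 lateral grasp-mouth -0.2835069344001513 tip-mouth 1.7032161998968862
```

>>> servo_tool --pt "0.5 -0.3 -0.05" --pt "1.4 -0.55 -0.05" --pt "2.35 -0.8 -0.05" --pt "2.85 -0.92 -0.05" --pt "3.35 -1.06 -0.05" --pt "3.8 -1.19 -0.05" --pt "4.3 -1.32 -0.05" --pt "4.8 -1.46 -0.05" --pt "4.8 -1.46 -0.05" --pt "4.8 -1.46 -0.05" --turn '[0,0,0,0,0,0,0,0,0,0]' --gripper '[-1,-1,-1,-1,-1,-1,-1,-1,-1,-1]'

```text
time_s: 8.1
tcp_pos: [542.1, -82.5, 63.7]
tcp_rot: [0.211, 1.561, -0.211]
force: [-0.8, 1.3, -1.3]
grip_width: 8.1
```

>>> servo_tool --pt "0.8 -0.22 0" --pt "1.6 -0.44 0" --pt "2.4 -0.66 0" --pt "3.2 -0.89 0" --pt "4 -1.11 0" --pt "4.8 -1.33 0" --pt "5.6 -1.55 0" --pt "6.2 -1.72 0" --pt "6.2 -1.72 0" --pt "6.2 -1.72 0" --turn '[0,0,0,0,0,0,0,0,0,0]' --gripper '[-1,-1,-1,-1,-1,-1,-1,-1,-1,-1]'

```text
time_s: 9.35
tcp_pos: [604.0, -99.7, 63.7]
tcp_rot: [0.211, 1.561, -0.211]
force: [0.1, -0.3, 0.1]
grip_width: 8.7
```

>>> servo_tool --pt "0 0 0" --pt "0 0 0" --pt "0 0 0" --pt "0 0 0" --pt "0 0 0" --pt "0 0 0" --pt "0 0 0" --pt "0 0 0" --pt "0 0 0" --pt "0 0 0" --turn '[0,0,0,0,0,0,0,0,0,0]' --gripper '[-0.7,-0.5,-0.2,0,0,0,0,0,0,0]'

```text
time_s: 10.6
tcp_pos: [604.3, -99.8, 63.8]
tcp_rot: [0.211, 1.561, -0.211]
force: [0.6, -1.1, 0.0]
grip_width: 42.7
```

Run:
```python
from h import *
ims={}
for n in("top","scene"): ims[n]=get_image(n); cv2.imwrite(f"pics/{n}4.png",ims[n])
s=manip.get_state();print(s["time_s"],s["tcp_pos"].round(1),s["grip_width"],s["force"].round(2))
a=cv2.resize(ims["top"][175:305,255:355],None,fx=4,fy=4,interpolation=2)
b=cv2.resize(ims["scene"][190:320,210:310],None,fx=4,fy=4,interpolation=2)
cv2.imwrite("pics/c4.png",np.hstack([a,b]))
```

```text
10.7 [604.4 -99.8  63.8] 42.727798691619 [ 0.63  0.62 -0.39]
```

View pics/c4.png

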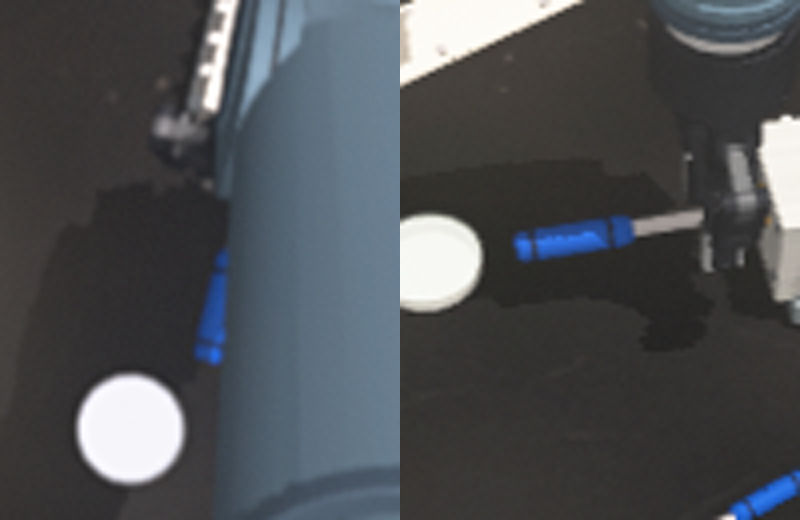

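The scene half shows the probe resting in the well, released and slightly sagged: rear at (520,247), joint (632,230). The dish is clear of it.

Run:
```python
from h import *
f=lambda p,o:((p[0]+.5)/4-.5+o[0],(p[1]+.5)/4-.5+o[1])
a=np.radians(-15.5);v=np.array([-np.sin(a),np.cos(a),0]);u=np.array([np.cos(a),np.sin(a),0]);m=np.array([633,-107.2,60])
for p in((520,247),(632,230)):
    o,d=ray("scene",f((p[0]-400,p[1]),(210,190)));P=o+d*(v@(m-o))/(v@d);print(P.round(1),"from mouth",(u@(P-m)).round(1))
g=manip.get_state()["tcp_pos"];print("grasp from mouth",u@(g-m))
```

```text
[499.  -70.   52.2] from mouth -139.0
[559.8 -86.9  53.7] from mouth -76.0
grasp from mouth -29.591802703491414
```

>>> servo_tool --pt "-1 0.28 0" --pt "-2.5 0.7 -0.1" --pt "-4 1.1 -0.3" --pt "-5.5 1.53 -0.5" --pt "-7 1.94 -0.6" --pt "-7.6 2.1 -0.7" --pt "-7.6 2.1 -0.7" --pt "-7.6 2.1 -0.7" --pt "-7.6 2.1 -0.7" --pt "-7.6 2.1 -0.7" --turn '[0,0,0,0,0,0,0,0,0,0]' --gripper '[0,0,0,0,0,0,0,0,0,0]'

```text
time_s: 11.95
tcp_pos: [528.6, -78.8, 56.8]
tcp_rot: [0.211, 1.56, -0.211]
force: [-0.6, -0.2, 0.2]
grip_width: 43.1
```

>>> servo_tool --pt "0 0 0" --pt "0 0 0" --pt "0 0 0" --pt "0 0 0" --pt "0 0 0" --pt "0 0 0" --pt "0 0 0" --pt "0 0 0" --pt "0 0 0" --pt "0 0 0" --turn '[0,0,0,0,0,0,0,0,0,0]' --gripper '[-0.1,-0.2,-0.3,-0.4,-0.6,-1,-1,-1,-1,-1]' --grip_force 45

```text
time_s: 13.2
tcp_pos: [528.3, -78.7, 56.8]
tcp_rot: [0.211, 1.56, -0.211]
force: [0.1, 1.1, 1.1]
grip_width: 16.6
```

>>> servo_tool --pt "0.1 -0.03 0.05" --pt "0.3 -0.08 0.1" --pt "0.5 -0.14 0.15" --pt "0.7 -0.2 0.2" --pt "0.9 -0.25 0.25" --pt "1.1 -0.31 0.3" --pt "1.3 -0.36 0.35" --pt "1.5 -0.42 0.35" --pt "1.7 -0.47 0.35" --pt "1.7 -0.47 0.35" --turn '[0,0,0,0,0,0,0,0,0,0]' --gripper '[-1,-1,-1,-1,-1,-1,-1,-1,-1,-1]'

```text
time_s: 14.45
tcp_pos: [545.6, -83.5, 60.3]
tcp_rot: [0.211, 1.56, -0.211]
force: [0.5, -0.5, -0.6]
grip_width: 16.9
```

>>> servo_tool --pt "0.05 -0.01 0.02" --pt "0.1 -0.03 0.05" --pt "0.15 -0.04 0.1" --pt "0.2 -0.06 0.1" --pt "0.25 -0.07 0.1" --pt "0.3 -0.08 0.1" --pt "0.35 -0.1 0.1" --pt "0.4 -0.11 0.1" --pt "0.4 -0.11 0.1" --pt "0.4 -0.11 0.1" --turn '[0,0,0,0,0,0,0,0,0,0]' --gripper '[-1,-1,-1,-1,-1,-1,-1,-1,-1,-1]'

```text
time_s: 15.7
tcp_pos: [549.4, -84.6, 61.3]
tcp_rot: [0.211, 1.56, -0.211]
force: [-0.9, 0.4, -1.7]
grip_width: 16.5
```

>>> servo_tool --pt "0.05 -0.01 0.02" --pt "0.1 -0.03 0.05" --pt "0.15 -0.04 0.1" --pt "0.2 -0.06 0.1" --pt "0.25 -0.07 0.1" --pt "0.3 -0.08 0.1" --pt "0.35 -0.1 0.1" --pt "0.4 -0.11 0.1" --pt "0.4 -0.11 0.1" --pt "0.4 -0.11 0.1" --turn '[0,0,0,0,0,0,0,0,0,0]' --gripper '[-1,-1,-1,-1,-1,-1,-1,-1,-1,-1]'

```text
time_s: 16.95
tcp_pos: [553.4, -85.7, 62.3]
tcp_rot: [0.211, 1.56, -0.211]
force: [-0.2, -0.0, -1.6]
grip_width: 16.7
```

Depth is about 101 mm and there is no contact yet. Continuing in 4 mm steps.

>>> servo_tool --pt "0.05 -0.01 0" --pt "0.1 -0.03 0" --pt "0.15 -0.04 0" --pt "0.2 -0.06 0" --pt "0.25 -0.07 0" --pt "0.3 -0.08 0" --pt "0.35 -0.1 0" --pt "0.4 -0.11 0" --pt "0.4 -0.11 0" --pt "0.4 -0.11 0" --turn '[0,0,0,0,0,0,0,0,0,0]' --gripper '[-1,-1,-1,-1,-1,-1,-1,-1,-1,-1]'

```text
time_s: 18.2
tcp_pos: [556.2, -86.5, 61.9]
tcp_rot: [0.211, 1.563, -0.211]
force: [-4.1, 1.0, -1.2]
grip_width: 16.4
```

Axial force has risen to about 4 N and the arm lags slightly, so contact is starting. I'll push 3 mm more.

>>> servo_tool --pt "0 0 0" --pt "0.05 -0.01 0" --pt "0.1 -0.03 0" --pt "0.15 -0.04 0" --pt "0.2 -0.06 0" --pt "0.25 -0.07 0" --pt "0.3 -0.08 0" --pt "0.3 -0.08 0" --pt "0.3 -0.08 0" --pt "0.3 -0.08 0" --turn '[0,0,0,0,0,0,0,0,0,0]' --gripper '[-1,-1,-1,-1,-1,-1,-1,-1,-1,-1]'

```text
time_s: 19.45
tcp_pos: [558.4, -87.1, 61.6]
tcp_rot: [0.211, 1.565, -0.211]
force: [-6.4, 1.9, -1.9]
grip_width: 16.7
```

>>> servo_tool --pt "0 0 0" --pt "0.05 -0.01 0" --pt "0.1 -0.03 0" --pt "0.15 -0.04 0" --pt "0.2 -0.06 0" --pt "0.25 -0.07 0" --pt "0.3 -0.08 0" --pt "0.3 -0.08 0" --pt "0.3 -0.08 0" --pt "0.3 -0.08 0" --turn '[0,0,0,0,0,0,0,0,0,0]' --gripper '[-1,-1,-1,-1,-1,-1,-1,-1,-1,-1]'

```text
time_s: 20.7
tcp_pos: [560.7, -87.8, 61.4]
tcp_rot: [0.211, 1.566, -0.211]
force: [-7.8, 2.7, -1.2]
grip_width: 16.8
```

Axial force is 8.2 N and rose by about 0.6 N/mm, which matches the spring. That puts the contact about 5 mm in, so I'm letting go and backing off upward.

>>> servo_tool --pt "0 0 0" --pt "0 0 0" --pt "0 0 0" --pt "0 0 0" --pt "0 0 0" --pt "0 0 0" --pt "0 0 0" --pt "0 0 0" --pt "0 0 0" --pt "0 0 0" --turn '[0,0,0,0,0,0,0,0,0,0]' --gripper '[-0.6,-0.5,-0.3,-0.1,0,0,0,0,0,0]'

```text
time_s: 21.95
tcp_pos: [563.3, -88.3, 62.3]
tcp_rot: [0.211, 1.56, -0.211]
force: [0.2, -0.3, -0.7]
grip_width: 43.0
```

>>> servo_tool --pt "0 0 1" --pt "0 0 2.5" --pt "0 0 5" --pt "0 0 8" --pt "0 0 11" --pt "0 2 13" --pt "-1 6 14" --pt "-2 10 15" --pt "-3 13 15" --pt "-3 13 15" --turn '[0,0,0,0,0,0,0,0,0,0]' --gripper '[0,0,0,0,0,0,0,0,0,0]'

```text
time_s: 23.2
tcp_pos: [532.9, 44.7, 213.5]
tcp_rot: [0.209, 1.56, -0.206]
force: [-0.2, -0.0, -0.1]
grip_width: 42.4
```

Run:
```python
from h import *
ims={}
for n in("top","scene"): ims[n]=get_image(n); cv2.imwrite(f"pics/{n}5.png",ims[n])
s=manip.get_state();print(s["time_s"],s["tcp_pos"].round(1),s["grip_width"],s["force"].round(2))
a=cv2.resize(ims["top"][130:290,255:355],None,fx=3.6,fy=3.6,interpolation=2)
b=cv2.resize(ims["scene"][150:310,200:310],None,fx=3.6,fy=3.6,interpolation=2)
cv2.imwrite("pics/c5.png",np.hstack([a,b]))
```

```text
23.3 [533.6  41.2 213.2] 42.614618242265465 [-0.96 -0.48 -0.23]
```

View pics/c5.png

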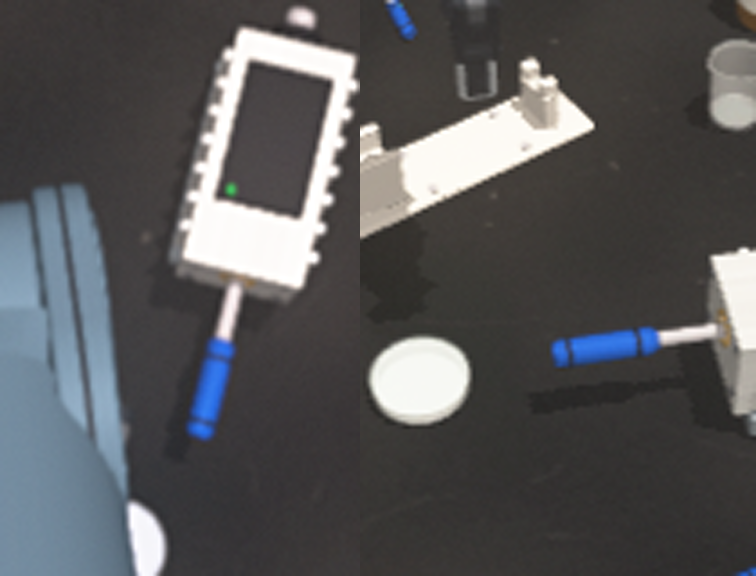

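The probe is in the well and free, with the joint at (222,340) and rear at (200,435) in the top half, and (660,339) and (555,352) in the scene half. Nothing else has moved. I'll check the depth from both views.

Run:
```python
from h import *
f=lambda p,o:((p[0]+.5)/3.6-.5+o[0],(p[1]+.5)/3.6-.5+o[1])
a=np.radians(-15.5);u=np.array([np.cos(a),np.sin(a),0]);m=np.array([633,-107.2,60])
for n,p,q,k in(("junc",(300,339),(222,340),150),("rear",(195,352),(200,435),216)):
    P,e=tri(f(p,(200,150)),f(q,(255,130)));print(n,P.round(1),round(e,1),"depth",(k+u@(P-m)).round(1))
for n in("top","scene"):
    A,B=cv2.imread(f"pics/{n}0.png"),cv2.imread(f"pics/{n}5.png")
    for nm,P in(("dish",(458.7,-25.7,8)),("beaker",(768.9,120.4,30)),):
        x,y=proj(n,[P])[0].astype(int);print(n,nm,np.abs(A[y-20:y+20,x-16:x+16].astype(int)-B[y-20:y+20,x-16:x+16]).mean().round(1))
```

```text
junc [593.7 -95.8  57.4] 0.0 depth 109.1
rear [530.5 -78.8  59.3] 1.4 depth 109.6
top dish 60.6
top beaker 1.4
scene dish 1.3
scene beaker 0.9
```

```bash
python3 -c "
from rig import order; print(order.hand_in())"
```

```text
the job is handed in; nothing more can be done
None
```

I lifted the probe from its cradle by the stem, slid it about 75 mm into the well and let go. I then took it again by the blue handle, pushed it home, let go, and handed the job in at about 23 s of the 58 s limit.

- **Contact:** axial force began to rise at about 103–104 mm depth. It reached about 8 N, climbing at roughly 0.6 N/mm as the spring should. I estimate the contact is pressed in about 5 mm; the text counts 1 mm or more as home and over 12 mm as rammed. This comes from force and depth, as the contact itself cannot be seen.
- **Depth:** after release, the two camera views put the probe at about 109 mm deep, and the arm's own movement also gives 109 mm.
- **Bystanders:** the beaker is unchanged in both views. The dish is unchanged in the scene view; in the top view the arm hid it, so that comparison disagreed and tells nothing. I made no before-and-after check of the dropper bottle, but the arm never went near it.
- **Small disagreements:** the cameras put the well mouth at 62 mm high against the text's 60 mm. The gripper also reads about 1.5 mm narrow on both the stem and the handle. Neither affected the job.

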